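Present a moulded jar to the code reader and clamp it

TASK

At the code-reading station, first turn the standing jar so that its code label faces the reader's window, and let go of it. Then pump the clamp's ratchet trigger towards its fixed grip until the sprung jaw presses the jar against the V-shaped stop with the jaw's spring about half pushed in, never right home, which would crush the jar. Finish while still holding the trigger squeezed, the jar clamped upright with its label facing the window; move the clamp rod only by its trigger and leave the other things on the bench alone.

Things in the scene. Friction and masses are not known exactly. Their poses are not given: they have to be found in the camera images.
- jar_center (a point): Centre, half-way up, of a loose white jar with grey lid: upright cylinder 60 mm across, 110 mm high, 250 g. Stands in a shallow nest, floor 20 mm above the bench, rim 5 mm high with 3 mm play, so this point is 75 mm up. A raised rib on the lid points to the label side. Free to grasp all round in its top 55 mm. Starts about 2 mm off the V-stop, label 35 to 85 degrees anticlockwise of the window.
- jar_label (a point): Middle of the jar's code label, a paper patch with dark bars 24 mm wide and 40 mm high on the jar's side: 30 mm from the jar's axis, half-way up the jar.
- reader_window (a point): Middle of the dark window in the grey reader block (50 x 62 x 90 mm, top 104 mm above the bench). It looks along this frame's -x at the jar, whose axis is 85 mm away when seated in the V-stop. All station frames share axes: x from jar to reader, y along the clamp rod from jar to trigger, z up. The station is fixed to the bench; place and yaw vary.
- backstop: Fixed steel V-stop on the side of the jar away from the clamp, its top 61 mm above the bench. The origin is on the vertical axis that a seated jar takes, 14 mm above the bench.
- jaw: Round rubber jaw, 28 mm in diameter and 8 mm thick, on the sprung plunger at the jar end of the clamp rod; the rod axis is 55 mm above the bench and points at the jar's axis. Axes as the station's. The body's origin lies behind it on the rod axis: the jaw's face is 62 mm from it along -y.
- jaw_face (a point): Middle of the jaw's face that meets the jar. At the start it stands 20 to 40 mm from the jar's side.
- rod: Steel clamp rod, 14 mm square, with a 24 mm round sleeve at the jar end that the plunger sinks into; slides along the station's -y to the jar. It stays where the trigger has driven it (11 N of friction carries the clamping force when the trigger is released). Origin on the rod axis.
- plunger (a joint): How far the jaw is pushed back into the rod against its spring, m: 0 free, 0.028 right home. 0.45 N per mm, so half-way is about 6 N. Clamping needs some 6 to 24 mm.
- trigger (a joint): Angle of the trigger, rad: 0 released (a spring returns it), about 0.28 fully squeezed, where it stops. A full squeeze drives the rod 6 to 8 mm towards the jar; on the way back the ratchet slips and the rod stays. The whole job takes about 4 to 8 squeezes.
- paddle: The upper arm of the trigger, a steel plate standing up from its pivot: 24 mm wide (station x), 10 mm thick (along y), its top 200 mm above the bench. The origin is on the pivot, 111 mm above the bench.
- paddle_front (a point): Point to squeeze on the paddle's front face (towards the jar), 175 mm above the bench and 64 mm above the pivot. A full squeeze moves it about 18 mm along the station's +y, against 5 to 15 N.
- grip_back (a point): Point on the back of the fixed upright grip (black bar, 24 mm wide in x, 18 mm thick in y, top 200 mm up), 175 mm up. Paddle front to grip back: about 52 mm released, 34 mm squeezed. Nothing beside them is higher than 115 mm. The grip does not yield, so centre evenly closing fingers where the squeezed pair will be, 17 mm to the -y side of this point.
- mould_tray: Bystander: blue moulded tray with pockets, 160 x 110 x 45 mm, origin under its centre.
- driver: Bystander: screwdriver lying on the bench, origin under its middle.
- parts_cup: Bystander: small grey cup, 70 mm across, 60 mm high, origin under its centre.
- jar: The jar itself, as above; its origin is the centre of its underside, its +x axis points at the label.
Things that resemble listed ones, but are neither listed nor needed, are in the scene too. Of the things like the jar, leave any that is blue; of the rest the larger one is meant.

How it is judged:
By the outcome, as a careful person would: the job done as asked, in the order asked, and still so for the second after the job is handed in, while the arm keeps its last pose, push and grip.
It also fails if it takes over 42 s, if anything falls off the work surface, if the arm or the gripper's body presses on something with over 40 N, if the wrist force passes 120 N, or if a joint passes its speed limit or range.

ROBOT

A 6-joint arm with a two-finger parallel gripper is mounted at the origin on the work surface. World frame = base frame: x ahead of the robot, y to its left, z up, the work surface at z = 0. Lengths are in m, angles in rad, forces in N, time in s.
With the tool pointing down it reaches from about 0.3 to 0.775 m from the base axis. Payload 14.6 kg.
Tool frame: the origin (TCP) lies at the very end of the fingers, on their centre line; the grasp point (between the pads) lies grip_depth behind it (grip_depth is the distance from the TCP to the grasp point, in m); z points along the fingers, y is the direction in which the jaws open and shut (so a half turn about z gives the same grasp; the last joint's range is limited). The gripper opens to 85 mm and grips with 20 to 120 N. Pads are 22 mm wide; open, the fingers measure 114 mm over their backs; the gripper's body (76 mm by 85 mm) begins 54 mm behind the grasp point. The pads swing forward as they close: fully open they stand 13 mm farther back than shut.
Start: joints at [1.053, 0.3, 1.521, -0, 1.321, -0.067], TCP at [0.24, 0.495, 0.231] pointing down, gripper open.
Joint ranges: [-3.03, 3.03], [-0.79, 2.21], [0.23, 2.52], [-1.04, 4.18], [0, 3.07], [-2.55, 2.55]. Speed limits (rad/s): [2.22, 2.22, 2.57, 3.14, 3.14, 3.14].

INTERFACE

Orientations are given as a unit quaternion [x, y, z, w].
In Python, from bench import * gives the robot as it stands. The module is installed in compiled form; this text tells all that it offers.
- The arm moves only by the tool carry_out, never from a script. Its argument "increments" is a list of rows, each an object of numbers: "dx", "dy", "dz": the shift along the tool's x, y, z in mm; "ax", "ay", "az": the turn, a rotation vector about the tool's x, y, z in degrees. A call has exactly 8 rows; each row is the pose to reach, as a shift and turn from the pose commanded when the call began, along the tool's axes at that moment; what a row does not reach only later rows make up. A row lasts 1/10 s, in which the tool goes at most 50 mm and 8.59 degrees, less where a joint would pass 70% of its speed; a pose out of reach is approached as far as the arm can. A call with a gripper value outside its range is refused whole. "fingers" is the opening in per cent of the stroke, from 0 (shut) to 100 (fully open), set as the call begins (left out, the last holds). The fingers move at their own pace and stop on an object; "force" is the grip in N (left out, the last holds). Time passes only in rows, so rows that repeat a pose let the fingers close, or fill a call up. It gives the time, the measured TCP pose, the force and the opening at its end, in the units of the state.
- observe(): the state, without advancing time (a new reading comes with each control period).
- capture(name): name is "scene" or "top" or "wrist"; returns the picture (480x640x3 uint8, red, green, blue); there is no depth.
- calibration(name): a dict with "camera_matrix" (3x3 intrinsics, pixels), "R" (3x3) and "t" (3): a world point X has camera coordinates R X + t. Camera axes: x right, y down, z forward; pixel columns grow to the right and rows downward; lengths in m; the calibration is good to about 2 mm. A picture is of the moment at which its call begins: read the wrist's pose just before it. calibration takes no time and is no camera call; for the wrist camera it gives the pose at the moment of the call.
- hand_in(): hands the job in, once; it reports no verdict.
The state is a dict: "time": time; "q": joint angles; "qvel": joint speeds; "tau": joint torques, N m; "position": TCP position; "ee_rot": TCP orientation; "contact_force": force on the tool from outside, world axes, zero at the start; "moment": the same for the moment, N m; "gripper_width": finger opening in m.
Only numpy, scipy, OpenCV 4.12 (cv2) and the standard library are available. Lean on these libraries where they do the work, as an engineer would, in place of code of your own. Each camera call takes 0.05 s, during which the arm holds its last target.

## Working session

There is one attempt and no reset: what is moved stays moved. The work goes in short steps, Python scripts to look and compute and a tool call to move; the robot and the scene stay as the last step left them, time stands still between calls to the robot, and variables do not carry over. Pictures are saved under pics/ and viewed, and the job is handed in when it is done.

Besides the shell and the picture viewer there is one more tool, called by a JSON object that holds its "method" and its "body". carry_out: Moves the arm, as the interface text tells. Its arguments: {"type":"object","properties":{"increments":{"type":"array"},"fingers":{"type":"number"},"force":{"type":"number"}},"required":["increments"]}

```bash
mkdir -p pics
python3 - <<'E'
from bench import *
import cv2
s=observe(); print(s)
for n in ("scene","top","wrist"):
    c=calibration(n); print(n,c)
    im=capture(n); cv2.imwrite(f"pics/{n}0.png",im[:,:,::-1])
E
```

```text
{'time': 0.0, 'q': array([ 1.05337911e+00,  3.00473135e-01,  1.52165564e+00, -1.18470382e-05,
        1.32070416e+00, -6.65970412e-02]), 'qvel': array([-1.93501479e-04,  7.79952147e-04, -7.58907432e-04,  3.58936315e-04,
       -1.51213708e-03, -8.29084401e-05]), 'tau': array([-1.36604503e-03, -5.43507278e+01, -3.61787724e+01, -1.53866190e-04,
        4.08338819e-03,  3.12912243e-05]), 'position': array([0.23951004, 0.49481786, 0.23068866]), 'ee_rot': array([ 2.23504621e-01,  9.74702672e-01, -5.95538686e-04, -1.73026931e-04]), 'contact_force': array([-0.00799915, -0.1886402 , -0.93454891]), 'moment': array([-0.03383278,  0.00503685, -0.00836058]), 'gripper_width': 0.0854070312503154}
scene {'camera_matrix': array([[437.76191537,   0.        , 315.60615733],
       [  0.        , 437.76191537, 239.73860054],
       [  0.        ,   0.        ,   1.        ]]), 'R': array([[ 0.56686989,  0.82358278,  0.01923349],
       [ 0.56815052, -0.37393708, -0.73305938],
       [-0.59654297,  0.4264768 , -0.67989266]]), 't': array([-0.26015763, -0.18112985,  1.47722741])}
top {'camera_matrix': array([[467.75032346,   0.        , 326.88954718],
       [  0.        , 467.75032346, 231.16605867],
       [  0.        ,   0.        ,   1.        ]]), 'R': array([[ 0.01503203, -0.99964837, -0.02184414],
       [-0.98338945, -0.01082832, -0.18118479],
       [ 0.18088454,  0.02420487, -0.98320644]]), 't': array([-4.64412566e-04,  5.05230016e-01,  1.10530043e+00])}
wrist {'camera_matrix': array([[350.43214155,   0.        , 323.35474729],
       [  0.        , 350.43214155, 241.72877987],
       [  0.        ,   0.        ,   1.        ]]), 'R': array([[ 0.43519605,  0.90033349, -0.0020018 ],
       [ 0.86876789, -0.41935245,  0.26341198],
       [ 0.23631917, -0.11637495, -0.96468136]]), 't': array([-0.54991439, -0.03503984,  0.37884316])}
```

View pics/scene0.png

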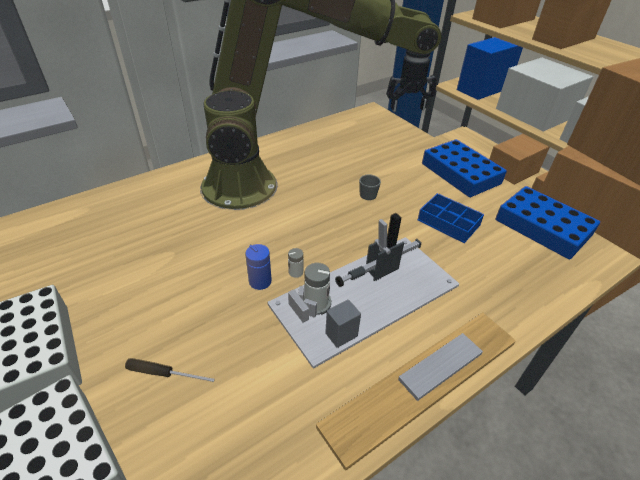

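View pics/top0.png

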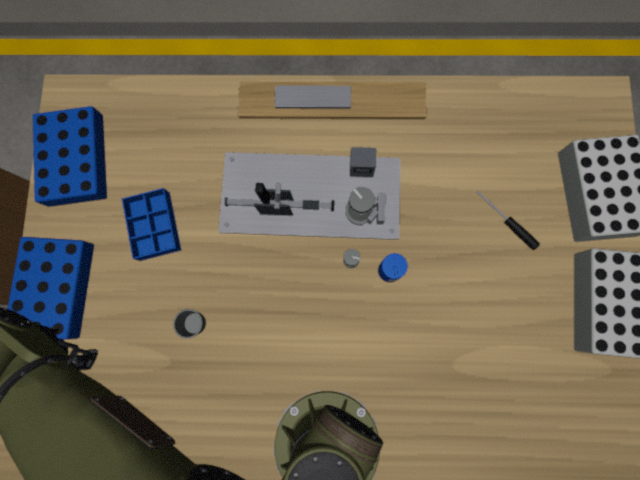

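View pics/wrist0.png

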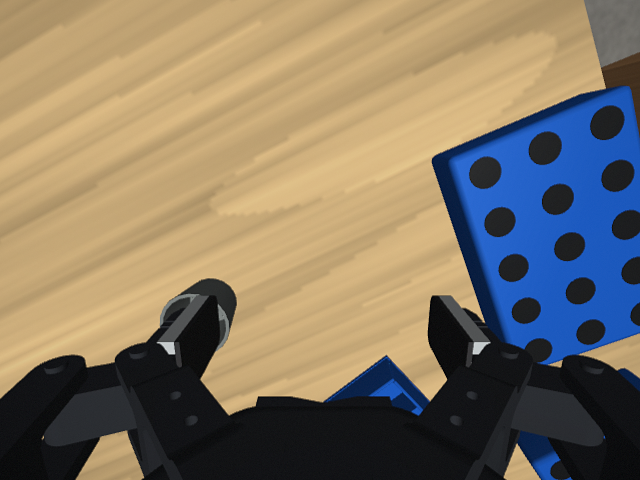

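Jar candidates in the top view are the white jar with grey lid in the nest (361,203), a smaller grey one (351,258) and a blue one (393,267). By the description I choose (361,203), the larger non-blue one, and check it in a close crop.

Run:
```python
import cv2
a=cv2.imread("pics/top0.png")[140:250,210:410]
cv2.imwrite("pics/top0c.png",cv2.resize(a,None,fx=4,fy=4,interpolation=cv2.INTER_CUBIC))
a=cv2.imread("pics/scene0.png")[200:370,260:460]
cv2.imwrite("pics/scene0c.png",cv2.resize(a,None,fx=3.5,fy=3.5,interpolation=cv2.INTER_CUBIC))
```

```text
(no output)
```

View pics/top0c.png

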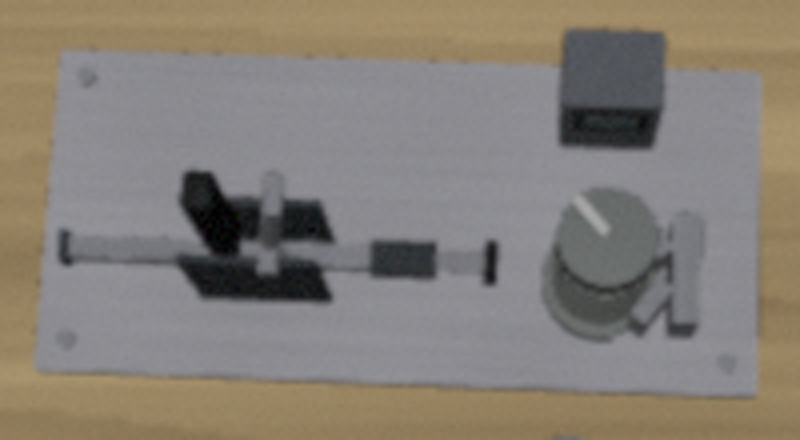

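View pics/scene0c.png

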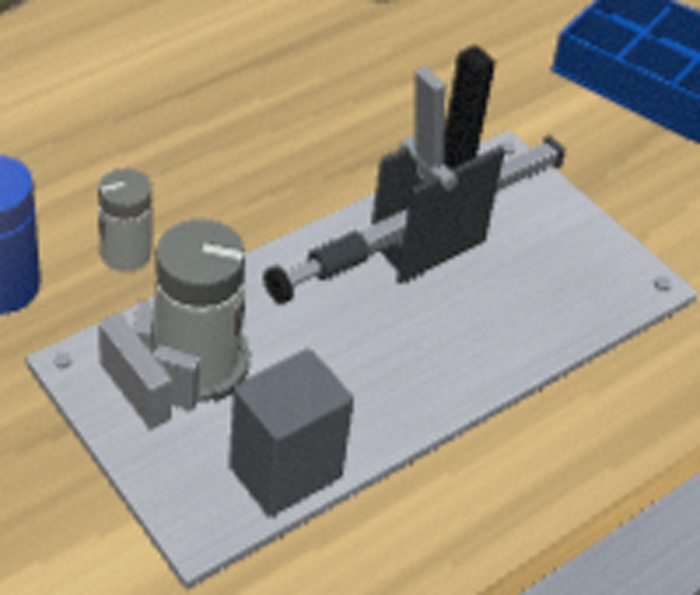

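```bash
cat > h.py <<'E'
import numpy as np, cv2
from bench import *
def ray(c,px):
    K,R,t=c["camera_matrix"],c["R"],c["t"]
    d=R.T@np.linalg.solve(K,[px[0],px[1],1.]); return -R.T@t,d
def onz(c,px,z):
    o,d=ray(c,px); return o+d*(z-o[2])/d[2]
def proj(c,X):
    p=c["camera_matrix"]@(c["R"]@np.asarray(X)+c["t"]); return p[:2]/p[2]
def cross(c1,p1,c2,p2):
    o1,d1=ray(c1,p1);o2,d2=ray(c2,p2)
    s=np.linalg.lstsq(np.c_[d1,-d2],o2-o1,rcond=None)[0]
    a,b=o1+d1*s[0],o2+d2*s[1]; return (a+b)/2,np.linalg.norm(a-b)
E
python3 - <<'E'
from h import *
c=calibration("top")
f=lambda u,v:(210+(u+.5)/4-.5,140+(v+.5)/4-.5)
for n,u,v,z in [("lid",606,237,.13),("ribout",578,197,.131),("ribin",606,232,.131),("rodL",65,247,.055),("jawface",497,262,.055),("paddletop",272,178,.2),("griptop",197,180,.2),("pl_tl",63,52,.014),("pl_tr",760,73,.014),("pl_bl",38,372,.014),("pl_br",755,396,.014),("readerR",664,33,.104),("readerL",567,30,.104)]:
    print(n,onz(c,f(u,v),z).round(4))
cs=calibration("scene")
g=lambda u,v:(260+(u+.5)/3.5-.5,200+(v+.5)/3.5-.5)
for n,u,v,z in [("lid",200,257,.13),("paddletop",430,75,.2),("griptop",478,55,.2),("jaw",275,285,.055),("ribout",240,254,.131)]:
    print(n,onz(cs,g(u,v),z).round(4))
E
```

```text
lid [ 0.5663 -0.0737  0.13  ]
ribout [ 0.5897 -0.0575  0.131 ]
ribin [ 0.569  -0.0737  0.131 ]
rodL [0.576 0.258 0.055]
jawface [ 0.5691 -0.0103  0.055 ]
paddletop [0.5796 0.1109 0.2   ]
griptop [0.5781 0.1518 0.2   ]
pl_tl [0.7178 0.2766 0.014 ]
pl_tr [ 0.7068 -0.1791  0.014 ]
pl_bl [0.5043 0.281  0.014 ]
pl_br [ 0.494  -0.1732  0.014 ]
readerR [ 0.6999 -0.1097  0.104 ]
readerL [ 0.7014 -0.0513  0.104 ]
lid [ 0.5717 -0.0773  0.13  ]
paddletop [0.5719 0.112  0.2   ]
griptop [0.574  0.1542 0.2   ]
jaw [ 0.5676 -0.0072  0.055 ]
ribout [ 0.5848 -0.0542  0.131 ]
```

The crop shows the white jar with grey lid standing in its nest by the V-stop. The rib runs from (608,232) to (578,197), up and to the left, so the label is about 40° anticlockwise of the window, and the choice is confirmed. Next I plan the approach.

```bash
cat >> h.py <<'E'
from scipy.spatial.transform import Rotation as Ro
def pose():
    s=observe(); return s["position"],Ro.from_quat(s["ee_rot"])
def down(yawdeg): # tool z down, tool y at yaw
    a=np.radians(yawdeg); y=np.array([np.cos(a),np.sin(a),0]); z=np.array([0,0,-1.]); x=np.cross(y,z)
    return Ro.from_matrix(np.c_[x,y,z])
def inc(p,R):
    p0,R0=pose(); print("shift mm",(R0.inv().apply(np.asarray(p)-p0)*1e3).round(1),"turn deg",np.degrees((R0.inv()*R).as_rotvec()).round(2))
E
python3 - <<'E'
import bench; print([n for n in dir(bench) if not n.startswith('__')], getattr(bench,'grip_depth',None))
from h import *
p,R=pose(); c=calibration("wrist"); o=-c["R"].T@c["t"]
print("cam in tool",R.inv().apply(o-p), "axis in tool",R.inv().apply(c["R"][2]), "camx", R.inv().apply(c["R"][0]))
s=observe(); print(s["time"])
inc([0.56,-0.075,0.29],down(110))
E
```

```text
['MotionError', 'calibration', 'capture', 'grip_depth', 'hand_in', 'observe'] 0.0187
cam in tool [ 0.06626616  0.00070002 -0.14279816] axis in tool [-2.63488980e-01 -8.32557583e-04  9.64662047e-01] camx [5.08329851e-04 9.99999369e-01 1.00190152e-03]
0.15
shift mm [-536.7 -373.4  -58.9] turn deg [-4.000e-02 -2.000e-02 -4.583e+01]
```

{"method": "carry_out", "body": {"increments": [{"dx":-35,"dy":-25,"dz":-20,"az":-4},{"dx":-72,"dy":-50,"dz":-35,"az":-8},{"dx":-108,"dy":-75,"dz":-50,"az":-12},{"dx":-146,"dy":-101,"dz":-59,"az":-16},{"dx":-185,"dy":-128,"dz":-59,"az":-20},{"dx":-224,"dy":-155,"dz":-59,"az":-24},{"dx":-263,"dy":-182,"dz":-59,"az":-28},{"dx":-302,"dy":-209,"dz":-59,"az":-32}], "fingers": 100}}

```text
schema error: expected keys dx, dy, dz, ax, ay, az
```

Run:
```python
from h import *
print(observe()["time"]); inc([0.56,-0.075,0.29],down(110))
```

```text
0.15
shift mm [-536.7 -373.4  -58.9] turn deg [-4.000e-02 -2.000e-02 -4.583e+01]
```

{"method": "carry_out", "body": {"increments": [{"dx":-35,"dy":-25,"dz":-20,"ax":0,"ay":0,"az":-4},{"dx":-72,"dy":-50,"dz":-35,"ax":0,"ay":0,"az":-8},{"dx":-108,"dy":-75,"dz":-50,"ax":0,"ay":0,"az":-12},{"dx":-146,"dy":-101,"dz":-59,"ax":0,"ay":0,"az":-16},{"dx":-185,"dy":-128,"dz":-59,"ax":0,"ay":0,"az":-20},{"dx":-224,"dy":-155,"dz":-59,"ax":0,"ay":0,"az":-24},{"dx":-263,"dy":-182,"dz":-59,"ax":0,"ay":0,"az":-28},{"dx":-302,"dy":-209,"dz":-59,"ax":0,"ay":0,"az":-32}], "fingers": 100}}

```text
time: 0.95
position: [0.4209, 0.1735, 0.2903]
ee_rot: [-0.055, 0.998, 0.0, 0.0]
contact_force: [1.7, 1.4, 0.0]
gripper_width: 0.0858
```

Run:
```python
from h import *
print(observe()["time"]); inc([0.56,-0.075,0.29],down(110))
```

```text
0.95
shift mm [-110.8 -262.4    0.3] turn deg [ 0.000e+00  1.000e-02 -1.366e+01]
```

{"method": "carry_out", "body": {"increments": [{"dx":-17,"dy":-42,"dz":0,"ax":0,"ay":0,"az":-4},{"dx":-35,"dy":-84,"dz":0,"ax":0,"ay":0,"az":-8},{"dx":-53,"dy":-126,"dz":0,"ax":0,"ay":0,"az":-12},{"dx":-71,"dy":-168,"dz":0,"ax":0,"ay":0,"az":-13.7},{"dx":-90,"dy":-210,"dz":0,"ax":0,"ay":0,"az":-13.7},{"dx":-107,"dy":-250,"dz":0,"ax":0,"ay":0,"az":-13.7},{"dx":-111,"dy":-262,"dz":0,"ax":0,"ay":0,"az":-13.7},{"dx":-111,"dy":-262,"dz":0,"ax":0,"ay":0,"az":-13.7}]}}

```text
time: 1.75
position: [0.5591, -0.0745, 0.2895]
ee_rot: [-0.171, 0.985, 0.0, -0.001]
contact_force: [0.8, -0.0, 0.5]
gripper_width: 0.0852
```

Run:
```python
from h import *
c=calibration("wrist"); np.savez("w1.npz",**c)
cv2.imwrite("pics/w1.png",capture("wrist")[:,:,::-1]); print(pose()[0],observe()["time"])
```

```text
[ 0.55872866 -0.07326007  0.28977581] 1.8
```

View pics/w1.png

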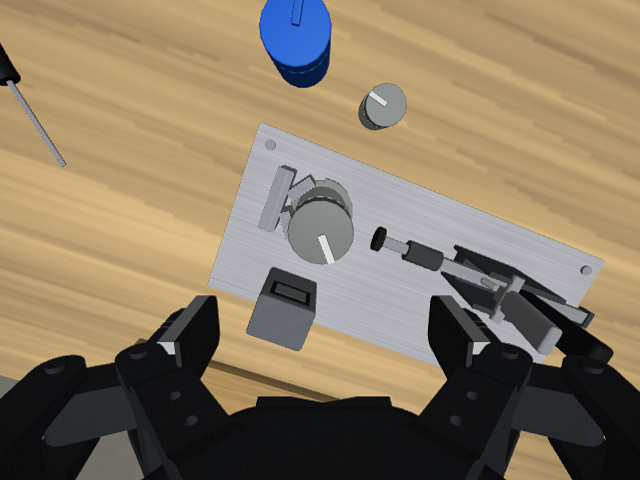

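Run:
```python
import cv2
a=cv2.imread("pics/w1.png")
cv2.imwrite("pics/w1c.png",cv2.resize(a[150:360,200:400],None,fx=2.8,fy=2.8,interpolation=cv2.INTER_CUBIC))
cv2.imwrite("pics/w1d.png",cv2.resize(a[210:370,360:620],None,fx=3,fy=3,interpolation=cv2.INTER_CUBIC))
```

```text
(no output)
```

View pics/w1c.png

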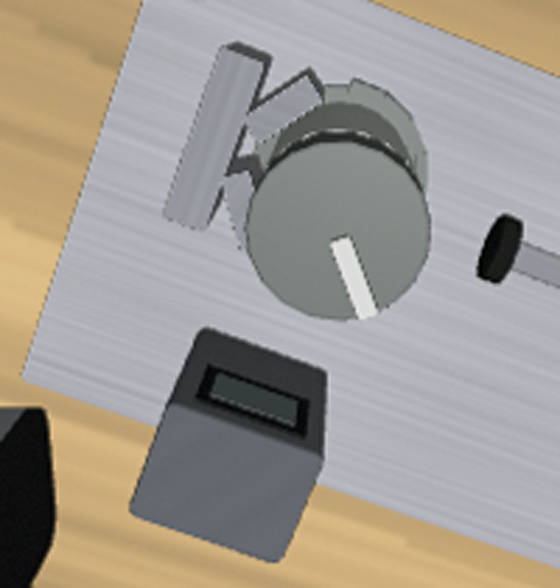

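View pics/w1d.png

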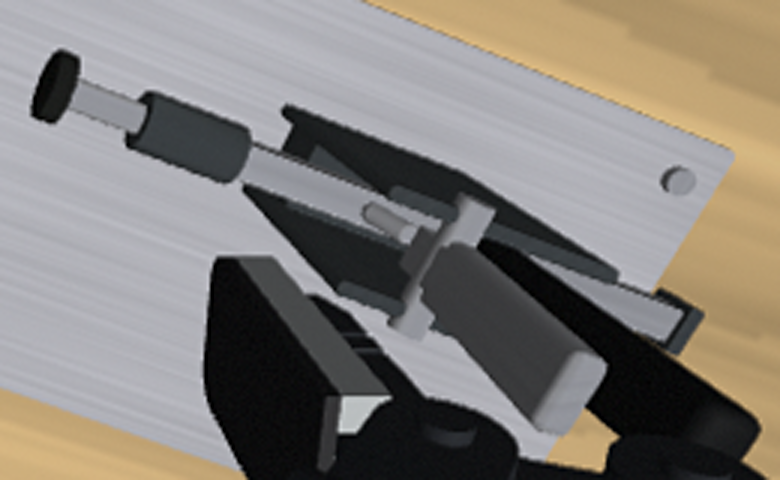

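Run:
```python
from h import *
c=dict(np.load("w1.npz")); im=cv2.imread("pics/w1.png")
f=lambda u,v:((200+(u+.5)/2.8-.5),(150+(v+.5)/2.8-.5))
g=lambda u,v:((360+(u+.5)/3-.5),(210+(v+.5)/3-.5))
P=lambda n,q,z:print(n,onz(c,q,z).round(4))
L=onz(c,f(338.5,228),.13)
for n,u,v in [("lid",338.5,228),("lidL",246,228),("lidR",431,228),("lidB",340,320)]: P(n,f(u,v),.13)
a=onz(c,f(342,239),.132);b=onz(c,f(367,318),.132); print("rib",a.round(4),b.round(4),np.degrees(np.arctan2(*(b-a)[1::-1])))
d=b-L;print("rib from centre",np.degrees(np.arctan2(d[1],d[0])),np.linalg.norm(d[:2]))
a=onz(c,f(175,405),.104);b=onz(c,f(325,462),.104);print("reader",a,b,(a+b)/2,np.degrees(np.arctan2(*(a-b)[1::-1])))
# window at face, z?
o,dv=ray(c,f(253,403))
# jaw, rod, plate
P("jawface c",g(47,86),.055);P("jaw back",g(62,88),.055);P("sleeve near",g(145,124),.055);P("rodtop A",g(255,165),.062);P("rodend",g(690,322),.055)
a=onz(c,(261,122),.01);b=onz(c,(603,261),.01);print("plate",np.degrees(np.arctan2(*(b-a)[1::-1])))
P("paddle top L",g(595,358),.2);P("paddle top",g(575,388),.2)
```

```text
lid [ 0.566  -0.0745  0.13  ]
lidL [ 0.5759 -0.102   0.13  ]
lidR [ 0.5561 -0.0469  0.13  ]
lidB [ 0.5947 -0.0637  0.13  ]
rib [ 0.5685 -0.0724  0.132 ] [ 0.5905 -0.0559  0.132 ] 36.781748020926656
rib from centre 37.08073754172344 0.030745541800203138
reader [ 0.65377939 -0.10605904  0.104     ] [ 0.65677833 -0.04750918  0.104     ] [ 0.65527886 -0.07678411  0.104     ] -92.93214164570709
jawface c [ 0.5702 -0.0088  0.055 ]
jaw back [ 0.569  -0.0033  0.055 ]
sleeve near [0.5714 0.0312 0.055 ]
rodtop A [0.5708 0.0737 0.062 ]
rodend [0.5737 0.2663 0.055 ]
plate 88.34821144904829
paddle top L [0.5607 0.11   0.2   ]
paddle top [0.5696 0.1095 0.2   ]
```

Run:
```python
from h import *
for i in range(2): print(pose()[0]); inc([0.566,-0.0745,0.092],down(108))
```

```text
[ 0.55872866 -0.07326007  0.28977581]
shift mm [ -6.6  -3.8 197.8] turn deg [ 0.04 -0.05  1.81]
[ 0.55872866 -0.07326007  0.28977581]
shift mm [ -6.6  -3.8 197.8] turn deg [ 0.04 -0.05  1.81]
```

{"method": "carry_out", "body": {"increments": [{"dx":-3,"dy":-2,"dz":30,"ax":0,"ay":0,"az":1.8},{"dx":-6,"dy":-3,"dz":60,"ax":0,"ay":0,"az":1.8},{"dx":-6,"dy":-3,"dz":90,"ax":0,"ay":0,"az":1.8},{"dx":-6,"dy":-3,"dz":120,"ax":0,"ay":0,"az":1.8},{"dx":-6,"dy":-3,"dz":130,"ax":0,"ay":0,"az":1.8},{"dx":-6,"dy":-3,"dz":130,"ax":0,"ay":0,"az":1.8},{"dx":-6,"dy":-3,"dz":130,"ax":0,"ay":0,"az":1.8},{"dx":-6,"dy":-3,"dz":130,"ax":0,"ay":0,"az":1.8}]}}

```text
time: 2.6
position: [0.5662, -0.0738, 0.162]
ee_rot: [-0.157, 0.988, -0.0, 0.001]
contact_force: [0.1, 0.5, 0.3]
gripper_width: 0.0856
```

Run:
```python
from h import *
print(pose()[0]);inc([0.566,-0.0745,0.092],down(108))
c=calibration("wrist"); im=capture("wrist")[:,:,::-1].copy(); np.savez("w2.npz",**c)
cv2.imwrite("pics/w2.png",im)
print("pred lid centre",proj(c,[.566,-.0745,.13]))
```

```text
[ 0.56619889 -0.07383842  0.16204208]
shift mm [ 0.6 -0.5 70. ] turn deg [-0.07  0.13  0.09]
pred lid centre [322.05223818 274.13988784]
```

View pics/w2.png

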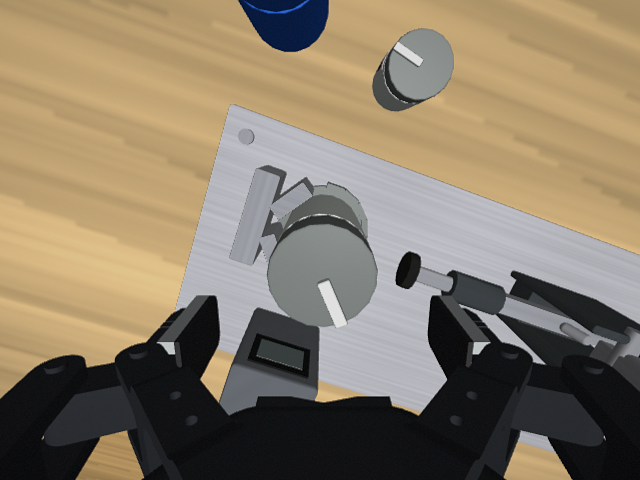

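The lid spans columns 267–377 and is centred near (322,273), which matches the prediction. The fingers straddle it, so I go down.

{"method": "carry_out", "body": {"increments": [{"dx":0.5,"dy":-0.5,"dz":20,"ax":0,"ay":0,"az":0},{"dx":0.5,"dy":-0.5,"dz":40,"ax":0,"ay":0,"az":0},{"dx":0.5,"dy":-0.5,"dz":60,"ax":0,"ay":0,"az":0},{"dx":0.5,"dy":-0.5,"dz":70,"ax":0,"ay":0,"az":0},{"dx":0.5,"dy":-0.5,"dz":70,"ax":0,"ay":0,"az":0},{"dx":0.5,"dy":-0.5,"dz":70,"ax":0,"ay":0,"az":0},{"dx":0.5,"dy":-0.5,"dz":70,"ax":0,"ay":0,"az":0},{"dx":0.5,"dy":-0.5,"dz":70,"ax":0,"ay":0,"az":0}]}}

```text
time: 3.45
position: [0.5657, -0.0747, 0.0912]
ee_rot: [-0.157, 0.988, -0.0, 0.001]
contact_force: [-0.1, 0.0, 0.7]
gripper_width: 0.0854
```

{"method": "carry_out", "body": {"increments": [{"dx":0,"dy":0,"dz":0,"ax":0,"ay":0,"az":0},{"dx":0,"dy":0,"dz":0,"ax":0,"ay":0,"az":0},{"dx":0,"dy":0,"dz":0,"ax":0,"ay":0,"az":0},{"dx":0,"dy":0,"dz":0,"ax":0,"ay":0,"az":0},{"dx":0,"dy":0,"dz":0,"ax":0,"ay":0,"az":0},{"dx":0,"dy":0,"dz":0,"ax":0,"ay":0,"az":0},{"dx":0,"dy":0,"dz":0,"ax":0,"ay":0,"az":0},{"dx":0,"dy":0,"dz":0,"ax":0,"ay":0,"az":0}], "fingers": 55, "force": 25}}

```text
time: 4.25
position: [0.5655, -0.0747, 0.0907]
ee_rot: [-0.157, 0.988, -0.0, 0.0]
contact_force: [-0.3, -0.6, 5.3]
gripper_width: 0.0594
```

{"method": "carry_out", "body": {"increments": [{"dx":0,"dy":0,"dz":0,"ax":0,"ay":0,"az":6},{"dx":0,"dy":0,"dz":0,"ax":0,"ay":0,"az":13},{"dx":0,"dy":0,"dz":0,"ax":0,"ay":0,"az":20},{"dx":0,"dy":0,"dz":0,"ax":0,"ay":0,"az":27},{"dx":0,"dy":0,"dz":0,"ax":0,"ay":0,"az":34},{"dx":0,"dy":0,"dz":0,"ax":0,"ay":0,"az":38.5},{"dx":0,"dy":0,"dz":0,"ax":0,"ay":0,"az":38.5},{"dx":0,"dy":0,"dz":0,"ax":0,"ay":0,"az":38.5}]}}

```text
time: 5.05
position: [0.5655, -0.0744, 0.0906]
ee_rot: [0.177, 0.984, 0.0, 0.0]
contact_force: [0.7, 1.4, 5.6]
gripper_width: 0.0597
```

Run:
```python
from h import *
print(observe()["position"],Ro.from_quat(observe()["ee_rot"]).as_matrix()[:,1])
c=calibration("wrist"); im=capture("wrist")[:,:,::-1].copy(); np.savez("w3.npz",**c)
cv2.imwrite("pics/w3.png",im)
im=capture("top")[:,:,::-1];cv2.imwrite("pics/top3.png",cv2.resize(im[140:250,210:410],None,fx=4,fy=4,interpolation=cv2.INTER_CUBIC))
```

```text
[ 0.56551708 -0.07441474  0.09061814] [3.49104637e-01 9.37083604e-01 5.20736164e-04]
```

View pics/w3.png

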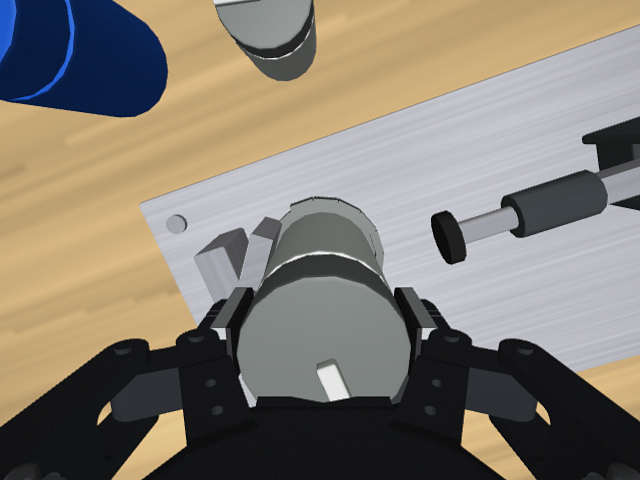

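Run:
```python
from h import *
c=dict(np.load("w3.npz")); im=cv2.imread("pics/w3.png")
cv2.imwrite("pics/w3c.png",cv2.resize(im[340:415,270:390],None,fx=6,fy=6,interpolation=cv2.INTER_CUBIC))
# rib mask
m=(im.min(axis=2)>200).astype(np.uint8); m[:, :300]=0; m[:,370:]=0; m[:350]=0; m[402:]=0
ys,xs=np.nonzero(m); print(len(xs),xs.min(),xs.max(),ys.min(),ys.max())
pts=np.array([onz(c,(x,y),.132)[:2] for x,y in zip(xs,ys)])
v=np.linalg.svd(pts-pts.mean(0))[2][0]; v*=np.sign(v[0]); print("rib dir",np.degrees(np.arctan2(v[1],v[0])))
for z in (0.0,.006,.014):
  a=onz(c,(141,203),z);b=onz(c,(639,24),z);print("plate",z,np.degrees(np.arctan2(*(b-a)[1::-1])))
print("lid from extents",onz(c,(325,345),.13))
```

```text
642 317 348 365 400
rib dir 2.521751230184814
plate 0.0 88.6102534747506
plate 0.006 88.6102534747506
plate 0.014 88.6102534747506
lid from extents [ 0.56367725 -0.07256158  0.13      ]
```

View pics/w3c.png

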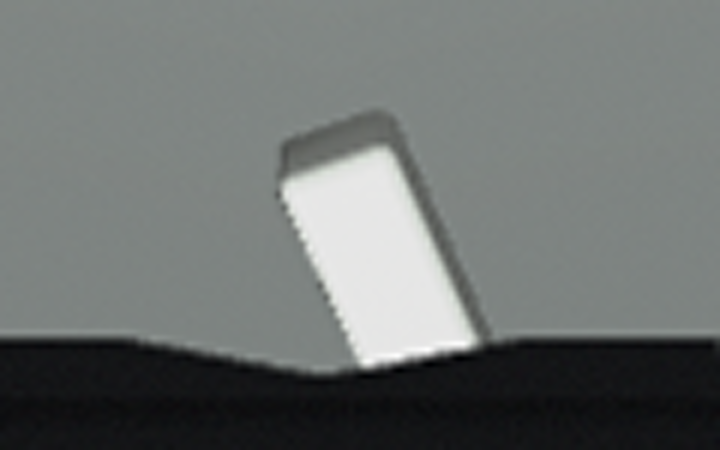

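View pics/top3.png

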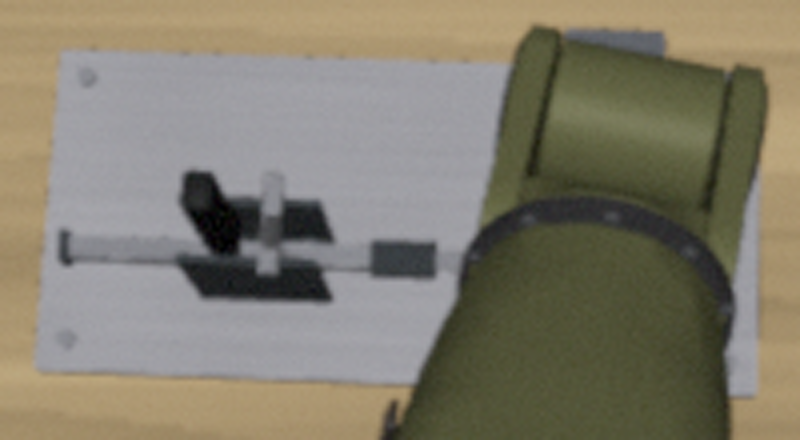

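Run:
```python
from h import *
c=dict(np.load("w3.npz"))
f=lambda u,v:(270+(u+.5)/6-.5,340+(v+.5)/6-.5)
for p,q in [((283,188),(362,368)),((388,148),(478,340))]:
    a=onz(c,f(*p),.133);b=onz(c,f(*q),.133);print(np.degrees(np.arctan2(*(b-a)[1::-1])))
```

```text
0.186005655236075
2.237562172068322
```

{"method": "carry_out", "body": {"increments": [{"dx":0,"dy":0,"dz":0,"ax":0,"ay":0,"az":1.5},{"dx":0,"dy":0,"dz":0,"ax":0,"ay":0,"az":2.5},{"dx":0,"dy":0,"dz":0,"ax":0,"ay":0,"az":2.5},{"dx":0,"dy":0,"dz":0,"ax":0,"ay":0,"az":2.5},{"dx":0,"dy":0,"dz":0,"ax":0,"ay":0,"az":2.5},{"dx":0,"dy":0,"dz":0,"ax":0,"ay":0,"az":2.5},{"dx":0,"dy":0,"dz":0,"ax":0,"ay":0,"az":2.5},{"dx":0,"dy":0,"dz":0,"ax":0,"ay":0,"az":2.5}]}}

```text
time: 5.95
position: [0.5655, -0.0744, 0.0906]
ee_rot: [0.199, 0.98, 0.0, 0.0]
contact_force: [-1.5, 1.4, 5.4]
gripper_width: 0.0592
```

{"method": "carry_out", "body": {"increments": [{"dx":0,"dy":0,"dz":0,"ax":0,"ay":0,"az":0},{"dx":0,"dy":0,"dz":0,"ax":0,"ay":0,"az":0},{"dx":0,"dy":0,"dz":0,"ax":0,"ay":0,"az":0},{"dx":0,"dy":0,"dz":0,"ax":0,"ay":0,"az":0},{"dx":0,"dy":0,"dz":0,"ax":0,"ay":0,"az":0},{"dx":0,"dy":0,"dz":0,"ax":0,"ay":0,"az":0},{"dx":0,"dy":0,"dz":-15,"ax":0,"ay":0,"az":0},{"dx":0,"dy":0,"dz":-45,"ax":0,"ay":0,"az":0}], "fingers": 100}}

```text
time: 6.75
position: [0.5644, -0.0745, 0.1349]
ee_rot: [0.199, 0.98, -0.0, -0.002]
contact_force: [-0.3, 0.6, -0.0]
gripper_width: 0.0856
```

{"method": "carry_out", "body": {"increments": [{"dx":0,"dy":0,"dz":-40,"ax":0,"ay":0,"az":0},{"dx":0,"dy":0,"dz":-80,"ax":0,"ay":0,"az":0},{"dx":0,"dy":0,"dz":-120,"ax":0,"ay":0,"az":0},{"dx":0,"dy":0,"dz":-150,"ax":0,"ay":0,"az":0},{"dx":0,"dy":0,"dz":-150,"ax":0,"ay":0,"az":-5},{"dx":0,"dy":0,"dz":-150,"ax":0,"ay":0,"az":-12},{"dx":0,"dy":0,"dz":-150,"ax":0,"ay":0,"az":-19},{"dx":0,"dy":0,"dz":-150,"ax":0,"ay":0,"az":-21}]}}

```text
time: 7.55
position: [0.5651, -0.0746, 0.2866]
ee_rot: [0.015, 1.0, -0.0, 0.001]
contact_force: [0.1, 0.2, -1.2]
gripper_width: 0.0856
```

Run:
```python
from h import *
print(pose()[0])
c=calibration("wrist"); im=capture("wrist")[:,:,::-1].copy(); np.savez("w4.npz",**c)
cv2.imwrite("pics/w4.png",im)
p=proj(c,[.566,-.0745,.13]).round().astype(int); print(p)
cv2.imwrite("pics/w4c.png",cv2.resize(im[max(0,p[1]-70):p[1]+70,p[0]-70:p[0]+70],None,fx=4,fy=4,interpolation=cv2.INTER_CUBIC))
```

```text
[ 0.56508392 -0.07458713  0.28660535]
[323 225]
```

View pics/w4.png

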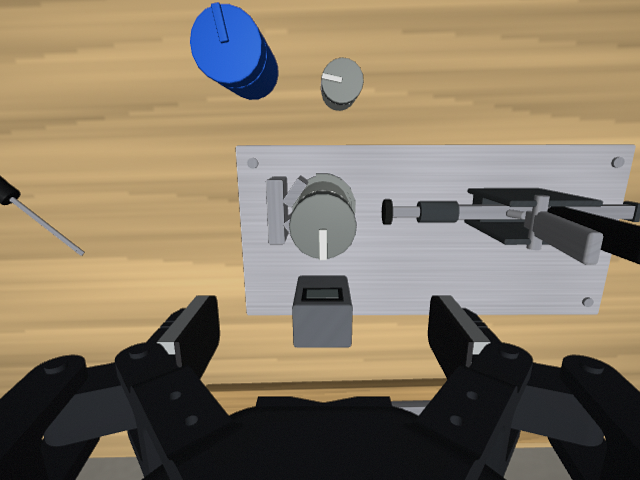

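View pics/w4c.png

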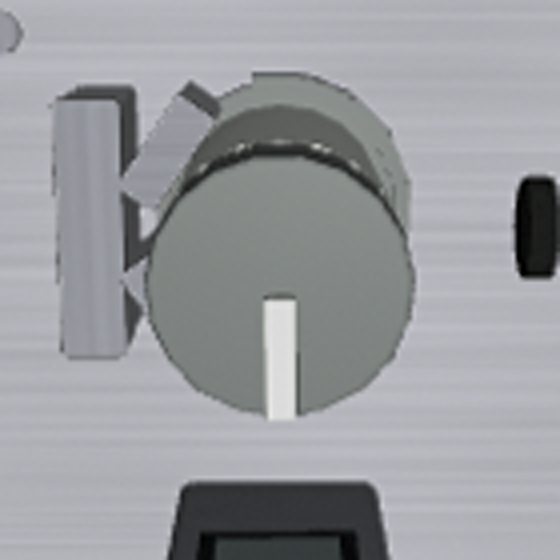

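The rib runs straight down to the window at column ~323, so the label faces the reader. Next I hover over the trigger.

Run:
```python
from h import *
inc([0.5715,0.145,0.30],down(88.6))
```

```text
shift mm [ 1.000e-01  2.197e+02 -1.350e+01] turn deg [-0.01  0.06 -0.29]
```

{"method": "carry_out", "body": {"increments": [{"dx":0,"dy":35,"dz":-10,"ax":0,"ay":0,"az":-0.3},{"dx":0,"dy":75,"dz":-13,"ax":0,"ay":0,"az":-0.3},{"dx":0,"dy":115,"dz":-13,"ax":0,"ay":0,"az":-0.3},{"dx":0,"dy":155,"dz":-13,"ax":0,"ay":0,"az":-0.3},{"dx":0,"dy":190,"dz":-13,"ax":0,"ay":0,"az":-0.3},{"dx":0,"dy":213,"dz":-13,"ax":0,"ay":0,"az":-0.3},{"dx":0,"dy":220,"dz":-13,"ax":0,"ay":0,"az":-0.3},{"dx":0,"dy":220,"dz":-13,"ax":0,"ay":0,"az":-0.3}]}}

```text
time: 8.4
position: [0.5725, 0.1457, 0.2988]
ee_rot: [0.014, 1.0, -0.0, 0.0]
contact_force: [-0.9, -0.5, 0.6]
gripper_width: 0.0855
```

Run:
```python
from h import *
print(pose()[0],np.degrees(np.arctan2(*pose()[1].as_matrix()[1::-1,1])))
c=calibration("wrist"); im=capture("wrist")[:,:,::-1].copy(); np.savez("w5.npz",**c)
cv2.imwrite("pics/w5.png",im)
cv2.imwrite("pics/w5c.png",cv2.resize(im[200:340,220:430],None,fx=3.5,fy=3.5,interpolation=cv2.INTER_CUBIC))
```

```text
[0.57253088 0.14570464 0.29883018] 88.40082773442536
```

View pics/w5.png

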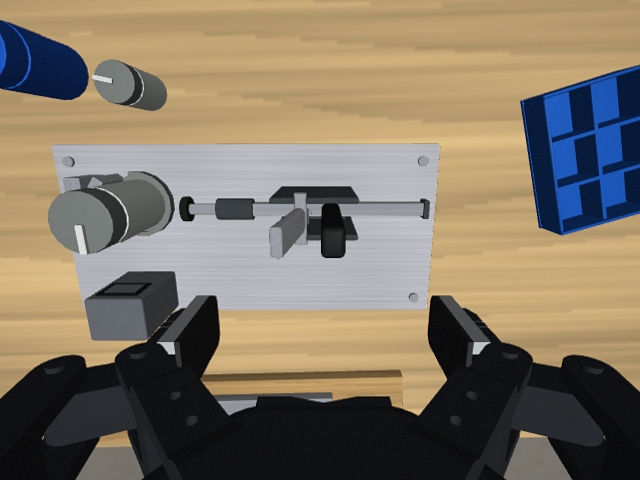

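View pics/w5c.png

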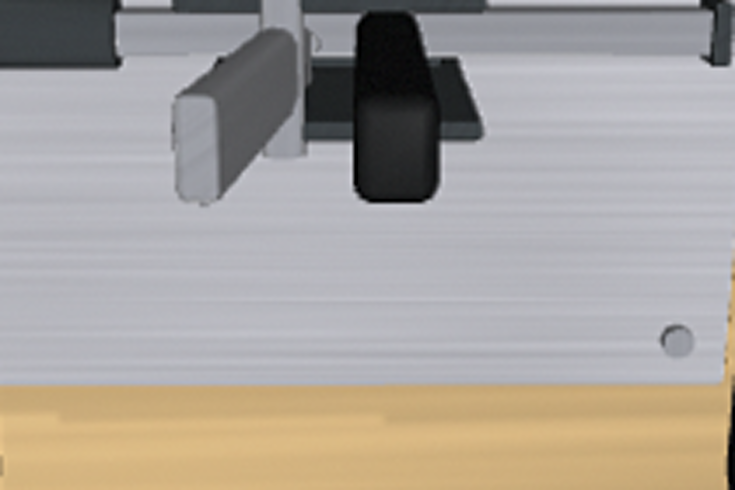

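Run:
```python
from h import *
c=dict(np.load("w5.npz"))
f=lambda u,v:(220+(u+.5)/3.5-.5,200+(v+.5)/3.5-.5)
for n,u,v in [("grip y-",355,155),("grip y+",438,155),("grip x lo",396,107),("grip x hi",396,203),("pad y-",175,150),("pad y+",217,150),("pad x lo",196,95),("pad x hi",196,203)]:
    print(n,onz(c,f(u,v),.2).round(4))
for n,u,v in [("rod end",436,0)]: pass
for n,px,z in [("jaw face",(179.5,209),.055),("jaw back",(193.5,209),.055),("sleeve near",(216.5,209),.055),("sleeve far",(254.5,209),.055),("rod end far",(430,209),.055)]: print(n,onz(c,px,z).round(4))
```

```text
grip y- [0.574  0.1443 0.2   ]
grip y+ [0.5745 0.1613 0.2   ]
grip x lo [0.5642 0.1529 0.2   ]
grip x hi [0.5845 0.1525 0.2   ]
pad y- [0.572  0.1076 0.2   ]
pad y+ [0.5722 0.1162 0.2   ]
pad x lo [0.5606 0.1126 0.2   ]
pad x hi [0.5834 0.1112 0.2   ]
jaw face [ 0.5698 -0.0145  0.055 ]
jaw back [0.5703 0.0011 0.055 ]
sleeve near [0.571  0.0267 0.055 ]
sleeve far [0.5721 0.0691 0.055 ]
rod end far [0.5774 0.2647 0.055 ]
```

Run:
```python
from h import *
inc([0.573,0.1443,0.156],down(88.6))
```

```text
shift mm [ -0.4  -0.5 142.7] turn deg [-0.01  0.02 -0.24]
```

{"method": "carry_out", "body": {"increments": [{"dx":0,"dy":-1,"dz":25,"ax":0,"ay":0,"az":0},{"dx":0,"dy":-1,"dz":55,"ax":0,"ay":0,"az":0},{"dx":0,"dy":-1,"dz":85,"ax":0,"ay":0,"az":0},{"dx":0,"dy":-1,"dz":110,"ax":0,"ay":0,"az":0},{"dx":0,"dy":-1,"dz":130,"ax":0,"ay":0,"az":0},{"dx":0,"dy":-1,"dz":143,"ax":0,"ay":0,"az":0},{"dx":0,"dy":-1,"dz":143,"ax":0,"ay":0,"az":0},{"dx":0,"dy":-1,"dz":143,"ax":0,"ay":0,"az":0}]}}

```text
time: 9.25
position: [0.5731, 0.1438, 0.1562]
ee_rot: [0.015, 1.0, 0.0, 0.0]
contact_force: [0.8, 1.0, 0.5]
gripper_width: 0.0856
```

Run:
```python
from h import *
print(pose()[0],observe()["contact_force"])
c=calibration("wrist"); im=capture("wrist")[:,:,::-1].copy(); np.savez("w6.npz",**c)
cv2.imwrite("pics/w6.png",im)
```

```text
[0.57305394 0.14379028 0.15622661] [0.76233629 0.96378375 0.48936571]
```

View pics/w6.png

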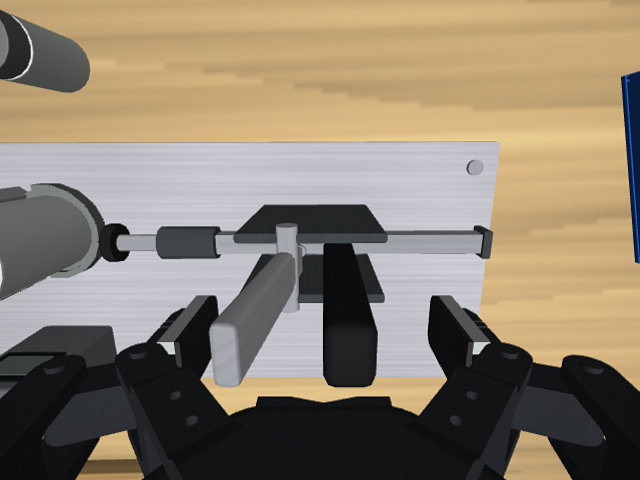

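Both fingers straddle paddle and grip, and the sleeve, jaw and rod end at (490,242) are visible for counting strokes. First squeeze.

{"method": "carry_out", "body": {"increments": [{"dx":0,"dy":0,"dz":0,"ax":0,"ay":0,"az":0},{"dx":0,"dy":0,"dz":0,"ax":0,"ay":0,"az":0},{"dx":0,"dy":0,"dz":0,"ax":0,"ay":0,"az":0},{"dx":0,"dy":0,"dz":0,"ax":0,"ay":0,"az":0},{"dx":0,"dy":0,"dz":0,"ax":0,"ay":0,"az":0},{"dx":0,"dy":0,"dz":0,"ax":0,"ay":0,"az":0},{"dx":0,"dy":0,"dz":0,"ax":0,"ay":0,"az":0},{"dx":0,"dy":0,"dz":0,"ax":0,"ay":0,"az":0}], "fingers": 30, "force": 35}}

```text
time: 10.1
position: [0.5735, 0.1442, 0.1573]
ee_rot: [0.014, 1.0, -0.0, 0.002]
contact_force: [0.5, 0.6, 8.3]
gripper_width: 0.034
```

Run:
```python
from h import *
s=observe();print(s["position"],s["contact_force"],s["gripper_width"])
im=capture("wrist")[:,:,::-1].copy(); cv2.imwrite("pics/w7.png",im)
```

```text
[0.57345392 0.14415282 0.15725355] [0.5092238  0.56736019 8.2861811 ] 0.03402677121463568
```

View pics/w7.png

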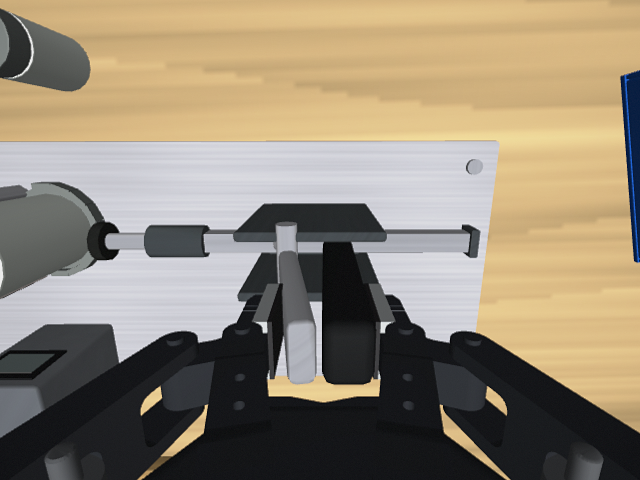

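```bash
cat >> h.py <<'E'
def edges(im,r,lo,hi):
    g=cv2.cvtColor(im,cv2.COLOR_BGR2GRAY).astype(float)[r-3:r+4].mean(0); d=np.diff(g)
    return [(x+.5,round(d[x])) for x in range(lo,hi) if abs(d[x])>14]
E
python3 - <<'E'
from h import *
c=dict(np.load("w6.npz"))
for n in ("w6","w7"):
    im=cv2.imread(f"pics/{n}.png"); print(n,edges(im,242,90,235),edges(im,242,460,500))
a=onz(c,(219.5,242),.055);b=onz(c,(207.5,242),.055);print((a-b)*1e3, (onz(c,(320,242),.055)-onz(c,(319,242),.055))*1e3)
E
```

```text
w6 [(90.5, 21), (91.5, 18), (97.5, -38), (98.5, -61), (109.5, -14), (115.5, 62), (116.5, 85), (154.5, -28), (155.5, -72), (212.5, -27), (214.5, 49), (215.5, 99), (232.5, -14), (233.5, -32)] [(481.5, -105), (483.5, 37), (490.5, 18), (491.5, 71), (492.5, 18)]
w7 [(103.5, 29), (104.5, 85), (105.5, 50), (143.5, -105), (200.5, -25), (201.5, -19), (202.5, 37), (203.5, 100), (204.5, 15), (233.5, -30)] [(468.5, -91), (469.5, -50), (470.5, 42), (477.5, 22), (478.5, 89), (479.5, 35), (486.5, -21)]
[0.24672897 8.66418676 0.        ] [0.02055417 0.72178466 0.        ]
```

{"method": "carry_out", "body": {"increments": [{"dx":0,"dy":0,"dz":0,"ax":0,"ay":0,"az":0},{"dx":0,"dy":0,"dz":0,"ax":0,"ay":0,"az":0},{"dx":0,"dy":0,"dz":0,"ax":0,"ay":0,"az":0},{"dx":0,"dy":0,"dz":0,"ax":0,"ay":0,"az":0},{"dx":0,"dy":0,"dz":0,"ax":0,"ay":0,"az":0},{"dx":0,"dy":0,"dz":0,"ax":0,"ay":0,"az":0},{"dx":0,"dy":0,"dz":0,"ax":0,"ay":0,"az":0},{"dx":0,"dy":0,"dz":0,"ax":0,"ay":0,"az":0}], "fingers": 85}}

```text
time: 10.95
position: [0.5727, 0.1443, 0.1553]
ee_rot: [0.014, 1.0, -0.0, 0.0]
contact_force: [0.1, -3.5, -1.0]
gripper_width: 0.0724
```

{"method": "carry_out", "body": {"increments": [{"dx":0,"dy":0,"dz":0,"ax":0,"ay":0,"az":0},{"dx":0,"dy":0,"dz":0,"ax":0,"ay":0,"az":0},{"dx":0,"dy":0,"dz":0,"ax":0,"ay":0,"az":0},{"dx":0,"dy":0,"dz":0,"ax":0,"ay":0,"az":0},{"dx":0,"dy":0,"dz":0,"ax":0,"ay":0,"az":0},{"dx":0,"dy":0,"dz":0,"ax":0,"ay":0,"az":0},{"dx":0,"dy":0,"dz":0,"ax":0,"ay":0,"az":0},{"dx":0,"dy":0,"dz":0,"ax":0,"ay":0,"az":0}], "fingers": 30}}

```text
time: 11.75
position: [0.5732, 0.1441, 0.1565]
ee_rot: [0.014, 1.0, -0.0, 0.001]
contact_force: [0.0, -3.7, 8.2]
gripper_width: 0.0343
```

Run:
```python
from h import *
s=observe();print(s["position"],s["contact_force"],s["gripper_width"],s["time"])
im=capture("wrist")[:,:,::-1].copy(); cv2.imwrite("pics/w8.png",im)
print(edges(im,242,75,235),edges(im,242,440,500))
```

```text
[0.57324905 0.14411687 0.15653921] [ 0.02618213 -3.67885352  8.19514288] 0.03428187710776402 11.75
[(75.5, -46), (76.5, -16), (93.5, 52), (94.5, 104), (132.5, -54), (133.5, -48), (190.5, -35), (192.5, 47), (193.5, 103), (232.5, -19), (233.5, -25)] [(458.5, -23), (459.5, -123), (460.5, 26), (461.5, 22), (468.5, 57), (469.5, 85), (487.5, -25)]
```

Each stroke drives the rod about 7.6 mm, and the jaw-to-sleeve distance is 39 px when free. I continue with squeezes 3–5.

{"method": "carry_out", "body": {"increments": [{"dx":0,"dy":0,"dz":0,"ax":0,"ay":0,"az":0},{"dx":0,"dy":0,"dz":0,"ax":0,"ay":0,"az":0},{"dx":0,"dy":0,"dz":0,"ax":0,"ay":0,"az":0},{"dx":0,"dy":0,"dz":0,"ax":0,"ay":0,"az":0},{"dx":0,"dy":0,"dz":0,"ax":0,"ay":0,"az":0},{"dx":0,"dy":0,"dz":0,"ax":0,"ay":0,"az":0},{"dx":0,"dy":0,"dz":0,"ax":0,"ay":0,"az":0},{"dx":0,"dy":0,"dz":0,"ax":0,"ay":0,"az":0}], "fingers": 85}}

```text
time: 12.6
position: [0.5726, 0.1443, 0.1552]
ee_rot: [0.014, 1.0, -0.0, -0.0]
contact_force: [0.3, -2.2, -2.9]
gripper_width: 0.0725
```

{"method": "carry_out", "body": {"increments": [{"dx":0,"dy":0,"dz":0,"ax":0,"ay":0,"az":0},{"dx":0,"dy":0,"dz":0,"ax":0,"ay":0,"az":0},{"dx":0,"dy":0,"dz":0,"ax":0,"ay":0,"az":0},{"dx":0,"dy":0,"dz":0,"ax":0,"ay":0,"az":0},{"dx":0,"dy":0,"dz":0,"ax":0,"ay":0,"az":0},{"dx":0,"dy":0,"dz":0,"ax":0,"ay":0,"az":0},{"dx":0,"dy":0,"dz":0,"ax":0,"ay":0,"az":0},{"dx":0,"dy":0,"dz":0,"ax":0,"ay":0,"az":0}], "fingers": 30}}

```text
time: 13.4
position: [0.5734, 0.1441, 0.1568]
ee_rot: [0.014, 1.0, -0.0, 0.001]
contact_force: [0.7, -3.6, 7.5]
gripper_width: 0.034
```

{"method": "carry_out", "body": {"increments": [{"dx":0,"dy":0,"dz":0,"ax":0,"ay":0,"az":0},{"dx":0,"dy":0,"dz":0,"ax":0,"ay":0,"az":0},{"dx":0,"dy":0,"dz":0,"ax":0,"ay":0,"az":0},{"dx":0,"dy":0,"dz":0,"ax":0,"ay":0,"az":0},{"dx":0,"dy":0,"dz":0,"ax":0,"ay":0,"az":0},{"dx":0,"dy":0,"dz":0,"ax":0,"ay":0,"az":0},{"dx":0,"dy":0,"dz":0,"ax":0,"ay":0,"az":0},{"dx":0,"dy":0,"dz":0,"ax":0,"ay":0,"az":0}], "fingers": 85}}

```text
time: 14.2
position: [0.5726, 0.1442, 0.1552]
ee_rot: [0.014, 1.0, -0.0, -0.0]
contact_force: [1.1, -3.8, -1.8]
gripper_width: 0.0728
```

{"method": "carry_out", "body": {"increments": [{"dx":0,"dy":0,"dz":0,"ax":0,"ay":0,"az":0},{"dx":0,"dy":0,"dz":0,"ax":0,"ay":0,"az":0},{"dx":0,"dy":0,"dz":0,"ax":0,"ay":0,"az":0},{"dx":0,"dy":0,"dz":0,"ax":0,"ay":0,"az":0},{"dx":0,"dy":0,"dz":0,"ax":0,"ay":0,"az":0},{"dx":0,"dy":0,"dz":0,"ax":0,"ay":0,"az":0},{"dx":0,"dy":0,"dz":0,"ax":0,"ay":0,"az":0},{"dx":0,"dy":0,"dz":0,"ax":0,"ay":0,"az":0}], "fingers": 30}}

```text
time: 15.0
position: [0.5733, 0.1441, 0.1566]
ee_rot: [0.014, 1.0, -0.0, 0.001]
contact_force: [-0.0, -3.2, 8.7]
gripper_width: 0.0345
```

Run:
```python
from h import *
s=observe();print(s["position"],s["contact_force"],s["gripper_width"],s["time"])
im=capture("wrist")[:,:,::-1].copy(); cv2.imwrite("pics/w9.png",im)
print(edges(im,242,40,235),edges(im,242,420,500))
cv2.imwrite("pics/s9.png",cv2.resize(capture("scene")[200:370,260:460,::-1],None,fx=3.5,fy=3.5,interpolation=cv2.INTER_CUBIC))
```

```text
[0.57326985 0.14411759 0.15664188] [-0.04448237 -3.18119996  8.7482943 ] 0.03453428971189225 15.0
[(55.5, -47), (56.5, -17), (74.5, 70), (75.5, 81), (112.5, -53), (113.5, -48), (170.5, -38), (172.5, 16), (173.5, 75), (174.5, 60), (233.5, -32)] [(439.5, -122), (441.5, 28), (448.5, 51), (449.5, 95), (487.5, -22)]
```

View pics/w9.png

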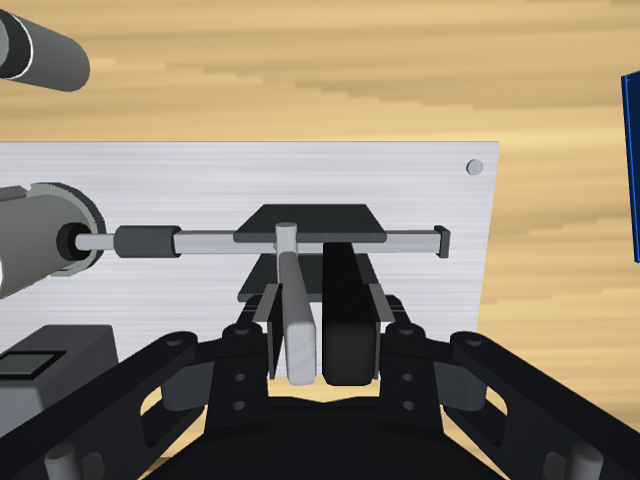

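View pics/s9.png

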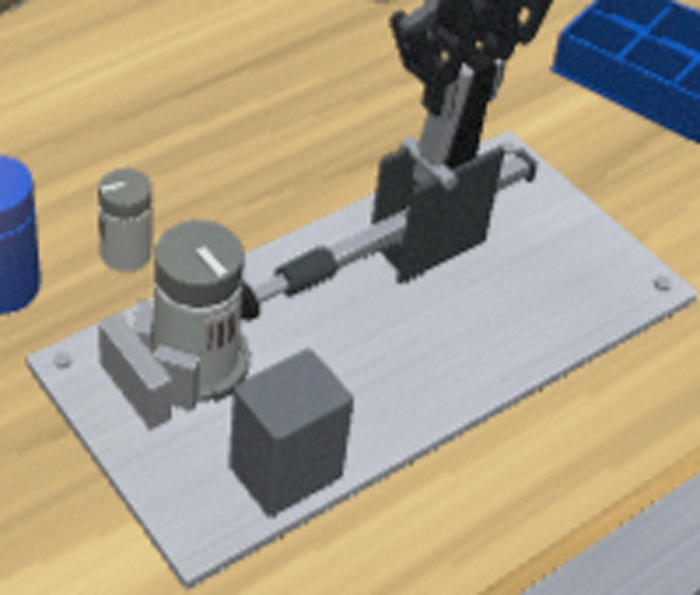

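{"method": "carry_out", "body": {"increments": [{"dx":0,"dy":0,"dz":0,"ax":0,"ay":0,"az":0},{"dx":0,"dy":0,"dz":0,"ax":0,"ay":0,"az":0},{"dx":0,"dy":0,"dz":0,"ax":0,"ay":0,"az":0},{"dx":0,"dy":0,"dz":0,"ax":0,"ay":0,"az":0},{"dx":0,"dy":0,"dz":0,"ax":0,"ay":0,"az":0},{"dx":0,"dy":0,"dz":0,"ax":0,"ay":0,"az":0},{"dx":0,"dy":0,"dz":0,"ax":0,"ay":0,"az":0},{"dx":0,"dy":0,"dz":0,"ax":0,"ay":0,"az":0}], "fingers": 85}}

```text
time: 15.9
position: [0.5726, 0.1442, 0.1552]
ee_rot: [0.014, 1.0, -0.0, -0.0]
contact_force: [-0.1, -3.3, -1.5]
gripper_width: 0.0727
```

{"method": "carry_out", "body": {"increments": [{"dx":0,"dy":0,"dz":0,"ax":0,"ay":0,"az":0},{"dx":0,"dy":0,"dz":0,"ax":0,"ay":0,"az":0},{"dx":0,"dy":0,"dz":0,"ax":0,"ay":0,"az":0},{"dx":0,"dy":0,"dz":0,"ax":0,"ay":0,"az":0},{"dx":0,"dy":0,"dz":0,"ax":0,"ay":0,"az":0},{"dx":0,"dy":0,"dz":0,"ax":0,"ay":0,"az":0},{"dx":0,"dy":0,"dz":0,"ax":0,"ay":0,"az":0},{"dx":0,"dy":0,"dz":0,"ax":0,"ay":0,"az":0}], "fingers": 30}}

```text
time: 16.7
position: [0.5733, 0.1441, 0.1567]
ee_rot: [0.014, 1.0, -0.0, 0.001]
contact_force: [-0.2, -2.7, 7.8]
gripper_width: 0.0345
```

Run:
```python
from h import *
s=observe();print(s["contact_force"],s["gripper_width"],s["time"])
im=capture("wrist")[:,:,::-1].copy(); cv2.imwrite("pics/w10.png",im)
print(edges(im,242,40,235),edges(im,242,420,500))
```

```text
[-0.19405701 -2.74468644  7.76989405] 0.03454877204665118 16.7
[(46.5, -52), (65.5, 61), (66.5, 88), (102.5, -29), (103.5, -76), (160.5, -26), (161.5, -15), (163.5, 47), (164.5, 90), (233.5, -30)] [(429.5, -71), (430.5, -69), (431.5, 45), (438.5, 32), (439.5, 100), (487.5, -22)]
```

{"method": "carry_out", "body": {"increments": [{"dx":0,"dy":0,"dz":0,"ax":0,"ay":0,"az":0},{"dx":0,"dy":0,"dz":0,"ax":0,"ay":0,"az":0},{"dx":0,"dy":0,"dz":0,"ax":0,"ay":0,"az":0},{"dx":0,"dy":0,"dz":0,"ax":0,"ay":0,"az":0},{"dx":0,"dy":0,"dz":0,"ax":0,"ay":0,"az":0},{"dx":0,"dy":0,"dz":0,"ax":0,"ay":0,"az":0},{"dx":0,"dy":0,"dz":0,"ax":0,"ay":0,"az":0},{"dx":0,"dy":0,"dz":0,"ax":0,"ay":0,"az":0}], "fingers": 85}}

```text
time: 17.55
position: [0.5726, 0.1443, 0.1552]
ee_rot: [0.014, 1.0, 0.0, -0.0]
contact_force: [-0.1, -3.8, -1.5]
gripper_width: 0.0724
```

{"method": "carry_out", "body": {"increments": [{"dx":0,"dy":0,"dz":0,"ax":0,"ay":0,"az":0},{"dx":0,"dy":0,"dz":0,"ax":0,"ay":0,"az":0},{"dx":0,"dy":0,"dz":0,"ax":0,"ay":0,"az":0},{"dx":0,"dy":0,"dz":0,"ax":0,"ay":0,"az":0},{"dx":0,"dy":0,"dz":0,"ax":0,"ay":0,"az":0},{"dx":0,"dy":0,"dz":0,"ax":0,"ay":0,"az":0},{"dx":0,"dy":0,"dz":0,"ax":0,"ay":0,"az":0},{"dx":0,"dy":0,"dz":0,"ax":0,"ay":0,"az":0}], "fingers": 30}}

```text
time: 18.35
position: [0.5734, 0.1441, 0.1568]
ee_rot: [0.014, 1.0, -0.0, 0.001]
contact_force: [-1.3, -3.0, 8.7]
gripper_width: 0.0342
```

Run:
```python
from h import *
s=observe();print(s["contact_force"],s["gripper_width"],s["time"])
im=capture("wrist")[:,:,::-1].copy(); cv2.imwrite("pics/w11.png",im)
print(edges(im,242,40,235),edges(im,242,410,500))
cv2.imwrite("pics/s11.png",cv2.resize(capture("scene")[200:370,260:460,::-1],None,fx=3.5,fy=3.5,interpolation=cv2.INTER_CUBIC))
```

```text
[-1.26411911 -2.95220022  8.68943593] 0.03415095847506144 18.35
[(45.5, -53), (63.5, 18), (64.5, 75), (65.5, 71), (94.5, -102), (151.5, -25), (152.5, -15), (154.5, 35), (155.5, 91), (156.5, 21), (233.5, -27)] [(420.5, -59), (421.5, -82), (422.5, 45), (429.5, 35), (430.5, 98), (487.5, -20)]
```

View pics/w11.png

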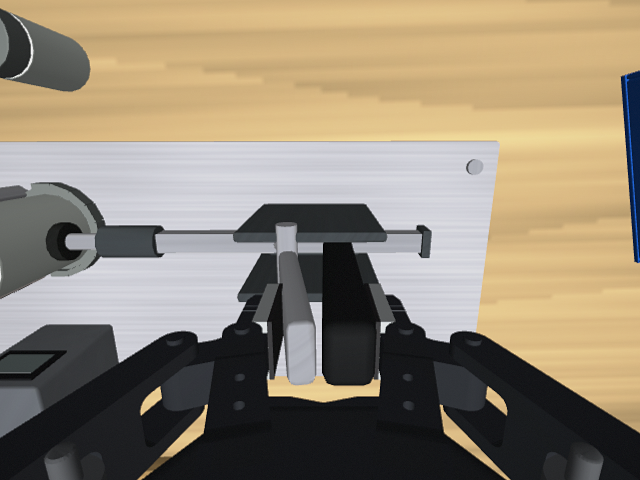

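View pics/s11.png

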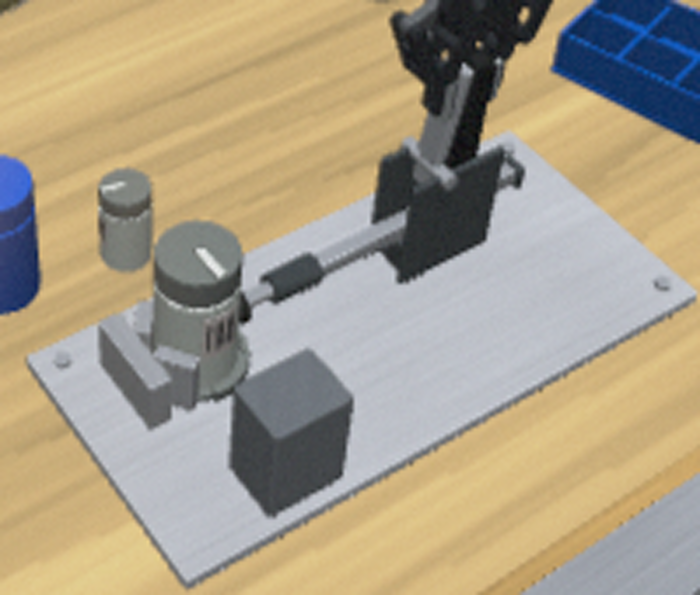

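Plunger is at about 6 mm after 6 squeezes, so one more gives about 12–13 mm, close to half-way. I do the seventh squeeze and hold it.

{"method": "carry_out", "body": {"increments": [{"dx":0,"dy":0,"dz":0,"ax":0,"ay":0,"az":0},{"dx":0,"dy":0,"dz":0,"ax":0,"ay":0,"az":0},{"dx":0,"dy":0,"dz":0,"ax":0,"ay":0,"az":0},{"dx":0,"dy":0,"dz":0,"ax":0,"ay":0,"az":0},{"dx":0,"dy":0,"dz":0,"ax":0,"ay":0,"az":0},{"dx":0,"dy":0,"dz":0,"ax":0,"ay":0,"az":0},{"dx":0,"dy":0,"dz":0,"ax":0,"ay":0,"az":0},{"dx":0,"dy":0,"dz":0,"ax":0,"ay":0,"az":0}], "fingers": 85}}

```text
time: 19.25
position: [0.5726, 0.1443, 0.1552]
ee_rot: [0.014, 1.0, -0.0, -0.0]
contact_force: [-0.5, -3.0, -2.5]
gripper_width: 0.0727
```

{"method": "carry_out", "body": {"increments": [{"dx":0,"dy":0,"dz":0,"ax":0,"ay":0,"az":0},{"dx":0,"dy":0,"dz":0,"ax":0,"ay":0,"az":0},{"dx":0,"dy":0,"dz":0,"ax":0,"ay":0,"az":0},{"dx":0,"dy":0,"dz":0,"ax":0,"ay":0,"az":0},{"dx":0,"dy":0,"dz":0,"ax":0,"ay":0,"az":0},{"dx":0,"dy":0,"dz":0,"ax":0,"ay":0,"az":0},{"dx":0,"dy":0,"dz":0,"ax":0,"ay":0,"az":0},{"dx":0,"dy":0,"dz":0,"ax":0,"ay":0,"az":0}], "fingers": 30}}

```text
time: 20.05
position: [0.5734, 0.1442, 0.157]
ee_rot: [0.014, 1.0, -0.0, 0.002]
contact_force: [-1.4, -3.0, 10.0]
gripper_width: 0.0341
```

Run:
```python
from h import *
s=observe();print(s["position"],s["contact_force"],s["gripper_width"],s["time"])
im=capture("wrist")[:,:,::-1].copy(); cv2.imwrite("pics/w12.png",im)
print(edges(im,242,40,235),edges(im,242,400,500))
cv2.imwrite("pics/s12.png",cv2.resize(capture("scene")[200:370,260:460,::-1],None,fx=3.5,fy=3.5,interpolation=cv2.INTER_CUBIC))
cv2.imwrite("pics/t12.png",cv2.resize(capture("top")[140:250,210:410,::-1],None,fx=4,fy=4,interpolation=cv2.INTER_CUBIC))
```

```text
[0.57344036 0.14419614 0.15696375] [-1.40535655 -2.95181563 10.03858508] 0.03410927842364365 20.05
[(44.5, -17), (45.5, -50), (63.5, 28), (64.5, 83), (65.5, 51), (85.5, -29), (86.5, -75), (143.5, -35), (146.5, 35), (147.5, 91), (148.5, 21), (233.5, -27)] [(412.5, -75), (413.5, -53), (414.5, 33), (421.5, 48), (422.5, 98), (486.5, -18)]
```

View pics/s12.png

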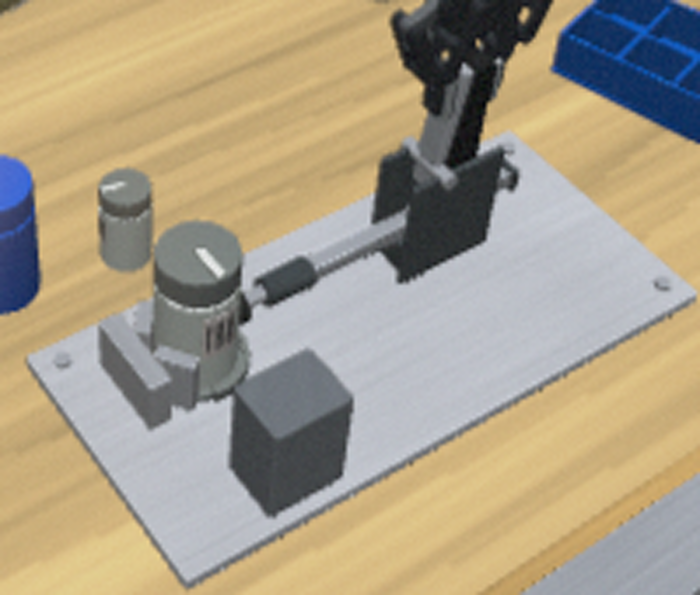

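View pics/t12.png

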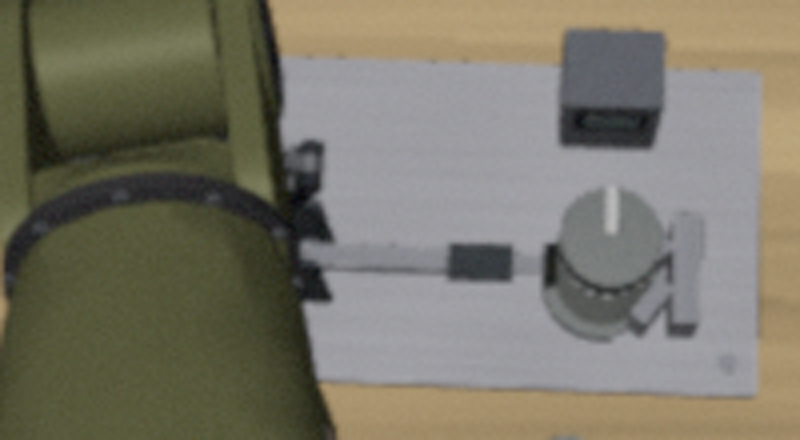

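The scene view shows the jar upright with the jaw against it, label bars at (220,333). The top view shows the rib (612,190)–(612,232) pointing at the reader window at (612,122). In the wrist image the jaw-to-sleeve gap shrank from about 37.5 to 21.5 px, so the plunger is in about 12 mm. Handing in with the trigger held squeezed.

```bash
python3 -c "
from bench import *
print(hand_in())"
```

```text
the job is handed in; nothing more can be done
None
```

I turned the jar so its label faces the reader window, let go, and clamped it with seven full squeezes of the trigger. I handed in at about 20 s with the trigger still held squeezed.

- **Turning:** I turned the jar about 38.5° clockwise, then 2.5° more after a check picture. After release, the lid's rib pointed at the window to within 1–2°, and the top view still showed this at the end.
- **Clamping:** The last pictures show the jar upright, with the jaw against it and the V-stop on its far side. The spring is pushed in about 12 mm (11.7–12.6 mm from image edges) of 28 mm. That is slightly under half; an eighth squeeze would have overshot to about 18 mm.
- **Trigger:** The fingers were 34 mm apart at the end, which is the fully squeezed gap. The highest wrist force I read was about 10 N.

No check failed, but two did not fully agree. Early estimates of the station's yaw differed by about 1°. The first close-up of the rib gave a turn error that varied by about 2° with the edge used, so I averaged the edges for the small correction.

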